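Rock the sorting gate and feed the implant head down the other chute

TASK

On the sorting stand, rock the green seesaw gate over its pivot by pushing down its raised end with a fingertip, so that it feeds the other chute. Then push the white ceramic ball head off its seat with a fingertip so that it rolls by itself down the feed, over the gate and into the blue tray on that newly opened side. Do not pick up or carry the head, do not touch it again once it has rolled onto the gate, and leave the other things on the bench where they are.

Things in the scene. Friction and masses are not known exactly. Their poses are not given: they have to be found in the camera images.
- sorter: sorting stand fixed to the bench; origin at bench height under the middle of the gate. Its x axis is the feed direction (roughly away from the robot), y points to the left chute, z up. Gate across at x = 0; chutes leave its ends at y = +-86 mm and slope down outwards to the trays. Fixed pivot post at x = 78 mm, y = 0, 97 mm high
- seat (a point): where the head waits: point on the feed floor at x = -105 mm, y = 0 of the stand, 119 mm above the bench. The feed is a level steel floor from x = -163 to -88 mm, then slopes down to 108 mm high at x = -28 mm; it is 41 mm wide between rails that stand 9 mm above its floor. Two cross bars 2.5 mm high keep the head there
- gate (a joint): tilt of the green seesaw gate about the stand's x axis, rad; pivot 85 mm above the bench. +0.25 (stop): left (+y) end down, feeds the left tray; -0.25 (stop): right end down, right tray. Starts at either stop. Top-heavy: pushed past level (0) it falls to the other stop. Under 1 N on a tab rocks it. Trough 172 x 52 mm; a steel weight on it at x = 45 mm, y = 0 rises to 147 mm
- left_tab (a point): centre of the upper face of the gate's left yellow press tab (38 mm in the stand's x, 46 mm in y, 5 mm thick), on the far outer side of the trough, 45 mm in x and 63 mm in y from the pivot. Moves with the gate: about 134 mm above the bench when raised, 119 mm at level, 102 mm when down. Push the raised one straight down; the space above is free
- right_tab (a point): the same point of the right yellow press tab, at y = -63 mm of the stand
- head_center (a point): centre of the white ceramic ball head, 36 mm across, 60 to 130 g, loose, polished (friction about 0.2); it waits at the seat, centre 137 mm above the bench. A push of about 1 N along the stand's +x takes it over the front cross bar; pushed some 20 mm forward it rolls on by itself
- left_tray_in (a point): centre of the floor of the fixed blue tray at the left (+y) chute, 8 mm above the bench; tray 130 mm in the stand's x, 150 mm in y, walls 36 to 65 mm high
- right_tray_in (a point): the same point of the tray at the right (-y) chute
- spray: bystander, leave alone: white round bottle with a blue cap, 48 mm across, 110 mm tall; origin at its underside
- ring_gauge: bystander, leave alone: steel ring gauge lying flat, 64 mm across, 18 mm high; origin at its underside
- plug_gauge: bystander, leave alone: brass taper plug gauge on a round foot, 44 mm across, 55 mm tall; origin at its underside
- brush: bystander, leave alone: small cleaning brush lying flat, 150 mm long; origin at its underside
- carton: bystander, leave alone: cardboard carton 60 x 80 x 45 mm; origin at its underside
- cup: bystander, leave alone: steel cup 70 mm across, 60 mm tall; origin at its underside

How it is judged:
By the outcome, as a careful person would: the job done as asked, in the order asked, and still so for the second after the job is handed in, with the robot touching nothing.
It also fails if it takes over 32 s, if anything falls off the work surface, if the arm or the gripper's body presses on something with over 40 N, if the wrist force passes 120 N, or if a joint passes its speed limit or range.

ROBOT

A 6-joint arm with a two-finger parallel gripper is mounted at the origin on the work surface. World frame = base frame: x ahead of the robot, y to its left, z up, the work surface at z = 0. Lengths are in mm, angles in degrees, forces in N, time in s.
With the tool pointing down it reaches from about 325 to 925 mm from the base axis. Payload 3.1 kg.
Tool frame: the origin (TCP) lies at the very end of the fingers, on their centre line; the grasp point (between the pads) lies grasp_offset behind it (grasp_offset is the distance from the TCP to the grasp point, in mm); z points along the fingers, y is the line along which they close (so a half turn about z gives the same grasp; the last joint's range is limited). The gripper opens to 85 mm and grips with 20 to 120 N. Pads are 22 mm wide; open, the fingers measure 114 mm over their backs; the gripper's body (76 mm by 85 mm) begins 54 mm behind the grasp point. The pads swing forward as they close: fully open they stand 13 mm farther back than shut.
Start: joints at [-81.601, 12.427, 92.441, -0, 75.132, -6.429], TCP at [159.971, -604.192, 231.3] pointing down, gripper open.
Joint ranges: [-157.48, 157.48], [-44.54, 120.13], [17.64, 146.25], [-64.5, 244.5], [7.68, 150.69], [-147.95, 147.95]. Speed limits (degrees/s): [159.86, 159.86, 180, 180, 180, 180].

INTERFACE

Orientations are given as [roll, pitch, yaw] about the fixed x, y, z axes, in that order (R = Rz(yaw) Ry(pitch) Rx(roll)).
In Python, from station import * gives the robot as it stands. Calls block until the motion is done:
- goto(position, orientation): joint-space move of the TCP to a pose.
- move_l(position, attitude=None, speed=150): straight line of the TCP; attitude=None keeps the orientation; speed is the mean speed in mm/s.
- move_j(angles): joint-space move.
- grip(opening, squeeze=None): finger opening in mm; squeeze is the grip in N (None keeps the last); returns when the fingers have stopped.
- wait(seconds).
- solve_ik(position, orientation): joint angles nearest the present ones, or None.
- get_obs(): the state.
- get_image(name): name is "scene" or "top" or "wrist"; returns the picture (480x640x3 uint8, red, green, blue); there is no depth.
- get_calibration(name): a dict with "fx", "fy", "cx", "cy" (pixels), "R" (3x3) and "t" (3): a world point X has camera coordinates R X + t; the wrist camera has in their place "mount" (4x4, takes a point from camera to tool coordinates, whose origin is the TCP and whose axes are the flange's). Camera axes: x right, y down, z forward; pixel columns grow to the right and rows downward; lengths in mm; the calibration is good to about 2 mm. A picture is of the moment at which its call begins: read the wrist's pose just before it. get_calibration takes no time and is no camera call.
A pose or a line that the arm cannot do raises Unreachable and nothing moves.
- sign_off(): hands the job in; it is judged then, once.
Trained networks look in the newest picture that a camera, given by its name, has taken for a name from the list of things; names that differ only in an ending like _2 or _b are one class to them, and where a whole thing is asked for, a point or a joint stands for the part that bears it (a point fixed in the world has none). Each returns a list of dicts, best first, with "score" (0 to 1); they miss things now and then, are a little off and sometimes report something else, mostly with a low value. They report only what shows in the picture. A call takes as long as a camera call.
- spot_in(name, camera): "extent" ([centre column, centre row, width, height] in pixels, round what is visible of it).
- regions_of(name, camera): "region" (480x640 bool, what is visible of it) and "extent" ([centre column, centre row, width, height] in pixels, round what is visible of it).
The state is a dict: "t": time; "joint_pos": joint angles; "qvel": joint speeds; "effort": joint torques, N m; "tcp_pos": TCP position; "ee_rot": TCP orientation; "wrist_force": force on the tool from outside, world axes, zero at the start; "moment": the same for the moment, N m; "grip_width": finger opening in mm; "grip_force": force on a finger pad.
Only numpy, scipy, OpenCV 4.12 (cv2) and the standard library are available. Lean on these libraries where they do the work, as an engineer would, in place of code of your own. Each camera call takes 0.05 s, during which the arm holds its last target. There are 200 camera calls.

## Working session

There is one attempt and no reset: what is moved stays moved. The work goes in short steps, each a Python script; the robot and the scene stay as the last script left them, time stands still between calls to the robot, and variables do not carry over. Pictures are saved under pics/ and viewed, at most 10 in all, crops included, and the job is handed in when it is done.

```bash
mkdir -p pics; python3 - <<'E'
from station import *
import cv2,numpy as np
a=[]
for c in("scene","top"):
    im=get_image(c); cv2.imwrite(f"pics/{c}.png",im[:,:,::-1])
    k=get_calibration(c); print(c,{q:np.round(v,3).tolist() for q,v in k.items()})
    for n in("sorter","gate","left_tab","right_tab","head_center"):
        print(n,[(np.round(d["extent"],1).tolist(),round(d["score"],2)) for d in spot_in(n,c)[:3]])
print(get_obs())
E
```

```text
scene {'fx': 530.189, 'fy': 530.189, 'cx': 322.636, 'cy': 237.538, 'R': [[-0.364, 0.931, 0.003], [0.758, 0.298, -0.58], [-0.541, -0.209, -0.815]], 't': [158.106, -347.548, 1549.614]}
sorter [([333.6, 297.6, 260.1, 196.0], 0.88)]
gate [([316.9, 278.5, 90.4, 52.3], 0.62)]
left_tab [([318.1, 277.4, 87.1, 53.3], 0.61)]
right_tab [([318.2, 276.9, 87.2, 52.9], 0.79)]
head_center [([356.8, 230.4, 13.6, 6.3], 0.63), ([413.2, 285.3, 28.5, 41.8], 0.6)]
top {'fx': 564.93, 'fy': 564.93, 'cx': 325.632, 'cy': 240.586, 'R': [[0.022, -1.0, 0.021], [-0.985, -0.026, -0.17], [0.17, -0.017, -0.985]], 't': [-11.051, 532.246, 1198.418]}
sorter [([294.2, 214.2, 286.3, 148.7], 0.6), ([198.7, 176.8, 89.0, 80.1], 0.38)]
gate [([299.8, 192.9, 93.5, 73.3], 0.77)]
left_tab [([298.5, 194.1, 87.3, 70.5], 0.96)]
right_tab [([300.1, 191.3, 85.8, 70.8], 0.93), ([195.4, 176.2, 86.8, 77.5], 0.36)]
head_center [([279.5, 246.2, 17.2, 21.9], 0.76)]
{'t': 0.6, 'joint_pos': array([-8.15990577e+01,  1.24259408e+01,  9.24401838e+01,  1.45613066e-04,
        7.51333894e+01, -6.42856057e+00]), 'qvel': array([ 0.04636066,  0.06533143, -0.09673262, -0.01844325, -0.06260768,
       -0.04916005]), 'effort': array([ 2.06162445e-04, -3.96579731e+01, -3.04031825e+01, -1.71986503e-04,
        1.12374244e-03, -6.01855120e-06]), 'tcp_pos': array([ 159.98906282, -604.18921861,  231.32421556]), 'ee_rot': array([ 1.79999501e+02, -8.54319865e-05,  1.48294655e+01]), 'wrist_force': array([-0.48532258,  0.70074579,  0.00551338]), 'moment': array([ 0.02375825, -0.03280858,  0.03071228]), 'grip_force': 0.0, 'grip_width': 85.25510238985741}
```

View pics/scene.png

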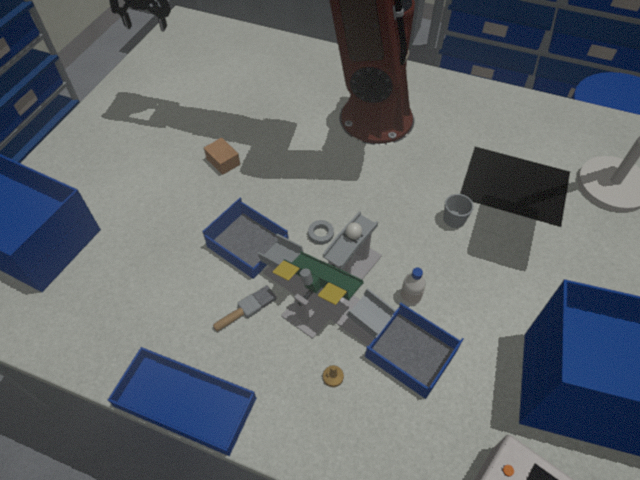

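View pics/top.png

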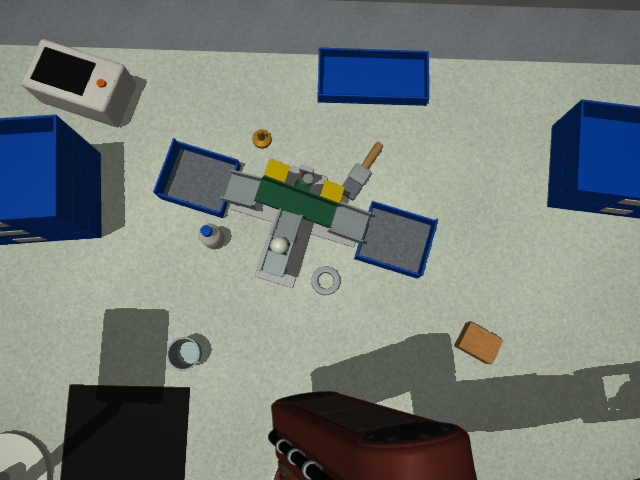

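Scene shows the stand with the head near (355,231) and yellow tabs at (286,270) and (331,293). In the top view the head is at (280,245), and the tabs are at (277,170) and (332,190). Next I fit the stand pose for both gate tilts.

```bash
cat > h.py <<'E'
import numpy as np,cv2
from station import *
from scipy.optimize import least_squares
def proj(k,X):
    c=np.asarray(X)@np.array(k["R"]).T+k["t"]; return np.c_[k["fx"]*c[:,0]/c[:,2]+k["cx"],k["fy"]*c[:,1]/c[:,2]+k["cy"]]
def world(p,L):
    c,s=np.cos(p[2]),np.sin(p[2]); L=np.atleast_2d(L).astype(float)
    return np.c_[p[0]+c*L[:,0]-s*L[:,1],p[1]+s*L[:,0]+c*L[:,1],L[:,2]]
def tabs(a):
    return [[45,y*np.cos(a)+34*np.sin(a),85+34*np.cos(a)-y*np.sin(a)] for y in(63,-63)]
def yellow(im,near,r=22):
    h=cv2.cvtColor(im,cv2.COLOR_RGB2HSV); m=cv2.inRange(h,(22,150,90),(33,255,255))
    n,l,s,c=cv2.connectedComponentsWithStats(m)
    i=[j for j in range(1,n) if s[j,4]>60 and np.hypot(*(c[j]-near))<r]
    return c[max(i,key=lambda j:s[j,4])]
E
python3 - <<'E'
from h import *
obs={}
for c,n,hd in(("scene",[(331,293),(286,270)],(355,231)),("top",[(277,170),(332,190)],(280,245))):
    im=cv2.imread(f"pics/{c}.png")[:,:,::-1].copy()
    y=[yellow(im,q) for q in n]
    g=cv2.cvtColor(im,cv2.COLOR_RGB2HSV)
    m=cv2.inRange(g,(0,0,165),(180,60,255)); z=np.zeros_like(m); cv2.circle(z,hd,16,255,-1)
    k,l,s,cc=cv2.connectedComponentsWithStats(m&z); j=1+np.argmax(s[1:,4])
    print(c,y,s[j],cc[j]); hc=hd if s[j,4]>400 else hd
    obs[c]=np.array(y+[hd],float)
for a in(.25,-.25):
    f=lambda p:np.concatenate([(proj(get_calibration(c),world(p,tabs(a)+[[-105,0,137]]))-obs[c]).ravel() for c in obs])
    r=least_squares(f,[550,0,-.3],x_scale=[10,10,.1]); print(a,r.cost,r.x,np.round(r.fun.reshape(-1,2),1).tolist())
    print(world(r.x,tabs(a)+[[-105,0,137],[0,0,0],[78,0,97]]).round(1).tolist())
E
```

```text
Traceback (most recent call last):
  File "h.py", line 15, in yellow
    return c[max(i,key=lambda j:s[j,4])]
             ~~~^^^^^^^^^^^^^^^^^^^^^^^
ValueError: max() iterable argument is empty
```

```bash
sed -i 's/(22,150,90),(33,255,255)/(19,140,110),(35,255,255)/' h.py
cat > fit.py <<'E'
from h import *
obs={}
for c,n,hd in(("scene",[(331,293),(286,270)],(355,231)),("top",[(277,170),(332,190)],(280,245))):
    im=cv2.imread(f"pics/{c}.png")[:,:,::-1].copy()
    print(c,[cv2.cvtColor(im,cv2.COLOR_RGB2HSV)[q[1],q[0]].tolist() for q in n+[hd]])
    obs[c]=np.array([yellow(im,q) for q in n]+[hd],float); print(obs[c].tolist())
for a in(.25,-.25):
    f=lambda p:np.concatenate([(proj(get_calibration(c),world(p,tabs(a)+[[-105,0,137]]))-obs[c]).ravel() for c in obs])
    r=least_squares(f,[550,0,-.3],x_scale=[10,10,.1]); print(a,r.cost,r.x,np.round(r.fun.reshape(-1,2),1).tolist())
    print(world(r.x,tabs(a)+[[-105,0,137],[0,0,0],[78,0,97]]).round(1).tolist())
E
python3 fit.py
```

```text
scene [[25, 149, 144], [24, 143, 148], [26, 13, 156]]
[[331.88316151202747, 293.0171821305842], [285.9858490566038, 270.14150943396226], [355.0, 231.0]]
top [[26, 255, 177], [25, 255, 177], [35, 23, 198]]
[[276.4973958333333, 169.95052083333334], [331.8935574229692, 190.96918767507003], [280.0, 245.0]]
0.25 97.1328893417348 [ 6.02482254e+02  6.07438808e+01 -3.34014841e-01] [[0.1, 9.5], [1.2, -8.7], [-2.9, -1.4], [-0.1, 2.5], [-1.6, -2.7], [0.4, 0.9]]
[[667.8, 111.6, 102.4], [627.7, -3.7, 133.5], [503.3, 95.2, 137.0], [602.5, 60.7, 0.0], [676.2, 35.2, 97.0]]
-0.25 2.4710060454125964 [ 6.06015484e+02  7.09172640e+01 -2.71988563e-01] [[0.1, -0.1], [-0.5, -0.2], [-1.4, -0.3], [-0.2, 0.2], [-0.0, -0.2], [-1.6, 0.0]]
[[663.5, 109.5, 133.5], [630.7, -8.1, 102.4], [504.9, 99.1, 137.0], [606.0, 70.9, 0.0], [681.1, 50.0, 97.0]]
```

The fit is clear: gate is at -0.25, left tab raised, residuals under about 1.6 px. I'll go over the left tab, take one close look and push.

```bash
cat >> h.py <<'E'
P=[606.0,70.9,-.272]; O=[180,0,np.degrees(P[2])]
E
python3 - <<'E'
from h import *
grip(0)
w=lambda x,y,z:world(P,[x,y,z])[0].tolist()
goto(w(46,61,230),O); move_l(w(46,61,165),speed=150)
o=get_obs(); print(o["t"],o["tcp_pos"],o["grip_width"],o["wrist_force"])
cv2.imwrite("pics/w1.png",get_image("wrist")[:,:,::-1]); cv2.imwrite("pics/t1.png",get_image("top")[:,:,::-1])
a=cv2.imread("pics/t1.png")[120:300,140:450]
b=cv2.imread("pics/w1.png")
cv2.imwrite("pics/c1.png",np.hstack([cv2.resize(a,None,fx=1.3,fy=1.3),cv2.resize(b,(312,234))]))
E
```

```text
5.0417 [666.92362618 117.07659028 165.1551474 ] 0.09073663928442757 [-0.02554319  0.21055863 -0.33756998]
```

View pics/c1.png

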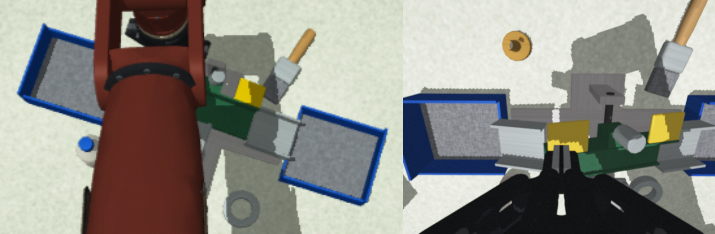

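The composite shows the fingertip (563,150) over the left yellow tab (567,135), with the gate still left-up. I'll check the predicted tab pixel, then push.

```bash
python3 - <<'E'
from h import *
from scipy.spatial.transform import Rotation as Ro
w=lambda x,y,z:world(P,[x,y,z])[0].tolist()
o=get_obs();k=get_calibration("wrist");T=np.eye(4);T[:3,:3]=Ro.from_euler("xyz",o["ee_rot"],degrees=True).as_matrix();T[:3,3]=o["tcp_pos"]
M=np.linalg.inv(T@np.array(k["mount"])); k.update(R=M[:3,:3],t=M[:3,3])
q=proj(k,world(P,tabs(-.25))); print(q)
im=cv2.imread("pics/w1.png")[:,:,::-1].copy()
y=[yellow(im,a,60) for a in q]; print(y)
if np.abs(y[1]-q[1]).max()<15:
    move_l(w(46,61,142),speed=80)
    for z in(130,122,115,109):
        move_l(w(46,62,z),speed=40); o=get_obs(); print(z,o["t"],o["wrist_force"].round(2))
    move_l(w(46,62,185),speed=150)
    cv2.imwrite("pics/w2.png",get_image("wrist")[:,:,::-1]); print(get_obs()["t"])
E
```

```text
[[343.22666854 285.98304965]
 [543.72794171 263.2428294 ]]
[array([340.33567625, 277.54036209]), array([538.24119672, 260.67593328])]
130 6.025 [ 0.13  0.59 -0.22]
122 6.375 [0.25 0.34 0.2 ]
115 6.7 [-0.22  0.11  0.19]
109 7.0 [-0.06  0.57  0.62]
7.7083
```

View pics/w2.png

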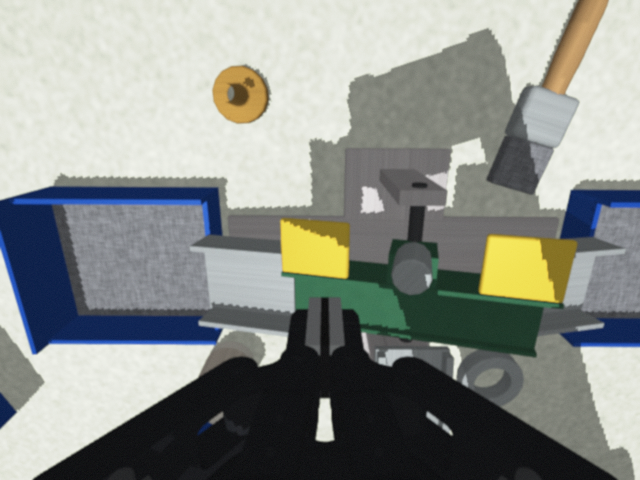

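The gate has rocked: the left tab (315,248) is low and the right tab (528,268) is raised, with the other items undisturbed. Next I move behind the head and check its position.

```bash
python3 - <<'E'
from h import *
from scipy.spatial.transform import Rotation as Ro
w=lambda x,y,z:world(P,[x,y,z])[0].tolist()
move_l(w(46,62,215),speed=200); move_l(w(-148,0,215),speed=250); wait(.1)
o=get_obs();im=get_image("wrist");cv2.imwrite("pics/w3.png",im[:,:,::-1])
k=get_calibration("wrist");T=np.eye(4);T[:3,:3]=Ro.from_euler("xyz",o["ee_rot"],degrees=True).as_matrix();T[:3,3]=o["tcp_pos"]
M=np.linalg.inv(T@np.array(k["mount"])); k.update(R=M[:3,:3],t=M[:3,3])
print(proj(k,world(P,[[-105,0,137],[-105,10,137],[-95,0,137],[78,0,97]])),o["t"])
print([(d["extent"],d["score"]) for d in spot_in("head_center","wrist")])
E
```

```text
[[ 326.84243106  185.84661035]
 [ 310.12855077  185.84503862]
 [ 326.87294548  169.01586329]
 [ 327.1618488  -165.45649681]] 9.075
[([441.1, 189.3, 70.6, 66.6], 0.64), ([323.4, 184.1, 60.4, 63.8], 0.6)]
```

View pics/w3.png

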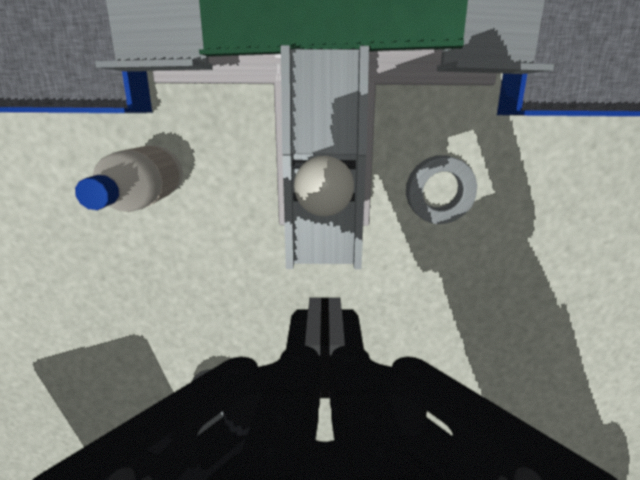

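The head is at (323,184), within 2 mm of the prediction, and the spray and ring are clear to either side. I push it now.

```bash
python3 - <<'E'
from h import *
w=lambda x,y,z:world(P,[x,y,z])[0].tolist()
move_l(w(-148,1.5,133),speed=120); print(get_obs()["wrist_force"].round(2))
move_l(w(-112,1.5,133),speed=40)
o=get_obs(); print(o["t"],o["tcp_pos"],o["wrist_force"].round(2))
im0=get_image("wrist");wait(.5);im1=get_image("wrist")
cv2.imwrite("pics/w4.png",np.hstack([cv2.resize(i,(400,300)) for i in(im0,im1)])[:,:,::-1])
E
```

```text
[0.39 0.25 1.03]
11.0583 [498.267267   102.48991322 132.85824053] [ 0.44 -0.05  0.45]
```

View pics/w4.png

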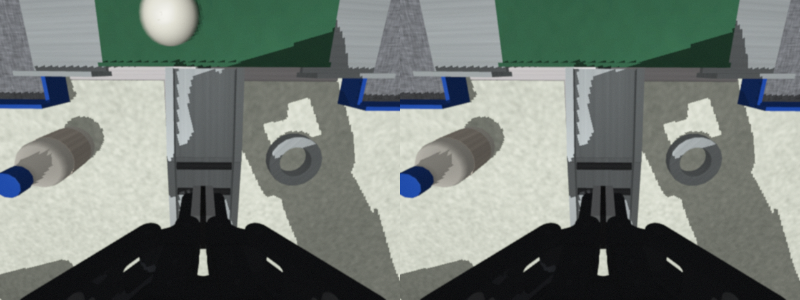

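The head rolled onto the gate, heading left (at (170,15) in the first frame), and had left the view 0.5 s later. I retreat upward and check the tray.

```bash
python3 - <<'E'
from h import *
w=lambda x,y,z:world(P,[x,y,z])[0].tolist()
move_l(w(-118,1.5,133),speed=60); move_l(w(-130,1.5,230),speed=200); wait(1)
a=get_image("scene");b=get_image("top")
print([(d["extent"],d["score"]) for d in spot_in("head_center","scene")])
k=get_calibration("scene");print(proj(k,world(P,[[0,230,26],[0,-230,26]])))
cv2.imwrite("pics/s5.png",cv2.resize(a[180:405,180:480],(800,600))[:,:,::-1]);o=get_obs();print(o["t"],o["wrist_force"])
E
```

```text
[([434.0, 364.8, 17.2, 14.0], 0.65), ([320.2, 280.8, 84.0, 78.6], 0.61)]
[[412.38780448 348.17164709]
 [247.0658976  239.6298971 ]]
13.7 [-0.2503609   0.0661642   0.03512717]
```

View pics/s5.png

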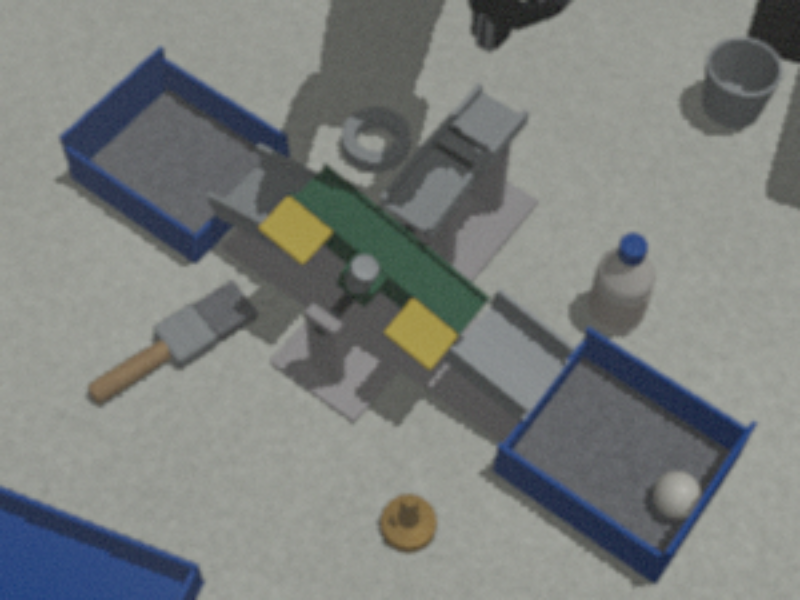

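The head lies in the left tray (675,495 in the crop), the gate is left-down, the bystanders are in place, and the robot is clear.

```bash
python3 -c "
from station import *
wait(.5);print(sign_off())"
```

```text
the job is handed in; nothing more can be done
None
```

The gate now feeds the left chute, the ball head rolled by itself into the left blue tray, nothing else on the bench was moved, and the job is handed in at about 14 s of the 32 s allowed.

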